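# Make up three matching sets of turned furniture feet

### The arm

A 6-joint arm with a two-finger parallel gripper is mounted at the origin on the work surface. World frame = base frame: x ahead of the robot, y to its left, z up, the work surface at z = 0. Lengths are in mm, angles in rad, forces in N, time in s.
With the tool pointing down it reaches from about 300 to 775 mm from the base axis. Payload 14.6 kg.
Tool frame: the origin (TCP) lies on the centre line of the jaws, within the pads' length; the fingertips stand ahead of it and the grasp point (between the pads) is the TCP (manip.tip_reach is the z of the fingertips in the tool frame, in mm); z points along the fingers, y is the direction in which the jaws open and shut (so a half turn about z gives the same grasp; the last joint's range is limited). The gripper opens to 94 mm and grips with 3 to 60 N. Pads are 16 mm wide; open, the fingers measure 119 mm over their backs; the gripper's body (75 mm by 177 mm) begins 78 mm behind the grasp point.
Start: joints at [1.137, 0.3, 1.521, -0, 1.321, -0.067], TCP at [197.243, 513.405, 224.446] pointing down, gripper open.
Joint ranges: [-3.03, 3.03], [-0.79, 2.21], [0.23, 2.52], [-1.04, 4.18], [0, 3.07], [-2.55, 2.55]. Speed limits (rad/s): [2.22, 2.22, 2.57, 3.14, 3.14, 3.14].

### API

Orientations are given as [roll, pitch, yaw] about the fixed x, y, z axes, in that order (R = Rz(yaw) Ry(pitch) Rx(roll)).
In Python, from cell import manip, camera, search_frame, masks_of, tip_of gives the robot as it stands.
- The arm moves only by the tool send_rows, never from a script. Its argument "plan" is a list of rows, each an object with "travel": the shift along the tool's x, y, z in mm, a list of three; "delta_rot": the turn, a rotation vector about the tool's x, y, z in degrees, a list of three; "fingers": the gripper's target within -1 to 1 (shut at 1, half-way at 0, fully open at -1). In form: [{"travel": [dx, dy, dz], "delta_rot": [wx, wy, wz], "fingers": fingers}, ...]. A call has 1 to 20 rows; each row shifts and turns the commanded pose from where the row before left it, along the tool's axes as they then stand; what a row does not reach is not made up. A row lasts 1/8 s, in which the tool goes at most 62.5 mm and 10.7 degrees, less where a joint would pass 70% of its speed; a pose out of reach is approached as far as the arm can. A call is refused whole if a number of a shift passes 62.5 or a number of a turn 10.7, either way. A call with a gripper value outside its range is refused whole. The fingers move at their own pace and stop on an object; "grip_force" is the grip in N (left out, the last holds). Time passes only in rows, so rows that do not move let the fingers close. It gives the time, the measured TCP pose, the force and the opening at its end, in the units of the state.
- manip.read_state(): the state, without advancing time (a new reading comes with each control period).
- camera(name): name is "side" or "top" or "wrist"; returns a dict with "color" (400x640x3 uint8, red, green, blue), "z_map" (400x640 float32, mm along the optical axis (not along the pixel's ray), 0 where there is no reading), "fov_y" (degrees; the focal length in pixels is half the picture's height over the tangent of half this angle, whatever the lens; pixels are square), "cx", "cy" (the principal point, pixels), "world_from_camera" (4x4, takes a point from camera to world coordinates); the wrist camera has in their place "tool_from_camera" (4x4, takes a point from camera to tool coordinates, whose origin is the TCP and whose axes are the flange's). Camera axes: x right, y up, looking along -z (the intrinsics and any distortion apply to the point x, -y, -z); pixel columns grow to the right and rows downward; lengths in mm; the calibration is good to about 2 mm. The wrist camera is an equidistant fisheye: a pixel r from the principal point sees the ray r / f radians off the axis. A picture is of the moment at which its call begins: read the wrist's pose just before it.
- manip.sign_off(): hands the job in, once; it reports no verdict.
Trained networks look in the newest picture that a camera, given by its name, has taken for a name from the list of things; names that differ only in an ending like _2 or _b are one class to them, and where a whole thing is asked for, a point or a joint stands for the part that bears it (a point fixed in the world has none). Each returns a list of dicts, best first, with "confidence" (0 to 1); they miss things now and then, are a little off and sometimes report something else, mostly with a low value. They report only what shows in the picture. A call takes as long as a camera call. They do not tell look-alikes from the thing itself.
- search_frame(name, camera): "at" ([x, y, z] in mm, in the coordinates of the camera as it stood for that picture, good to about 4 mm: the middle of the surface that is visible of it).
- masks_of(name, camera): "region" (400x640 bool, what is visible of it).
- tip_of(name, camera): "at" ([x, y, z] in mm, in the coordinates of the camera as it stood for that picture, good to about 4 mm: a listed point, or the origin of a listed thing).
The state is a dict: "clock": time; "joints": joint angles; "qd": joint speeds; "effort": joint torques, N m; "eef_pos": TCP position; "eef_rot": TCP orientation; "wrist_force": force on the tool from outside, world axes, zero at the start; "moment": the same for the moment, N m; "finger_gap": finger opening in mm.
Only numpy, scipy, OpenCV 4.12 (cv2) and the standard library are available. Lean on these libraries where they do the work, as an engineer would, in place of code of your own. Each camera call takes 0.05 s, during which the arm holds its last target. There are 200 camera calls.

### The job

Each of the three packing trays should hold a set of four turned furniture feet of one kind, but one foot in every tray belongs to another set: exchange the three strays so that each stands upright in the middle of the odd cell of the tray with its own kind, four alike in every tray. The finish is fresh, so the foot that has to wait is parked upright on the bare grey felt pad, and feet are set down, never dropped or knocked over. Do not bump the trays or the feet that already belong there, and leave the wax tin and sanding block where they lie.

Things in the scene. Friction and masses are not known exactly. Their poses are not given: they have to be found in the camera images.
- bun_foot: squat bun foot: pale turned wood, round from above, 76 tall; sole 39 diameter, a belly 50 diameter which is straight-sided from 46 to 62 above the sole (grip there), 95 g. Origin: centre of the sole, z up the foot. Loose; starts upright in the square-headed tray, where it does not belong. Sizes in mm; mass may differ by a quarter.
- vase_foot: slim vase foot: pale turned wood, round from above with rings, 95 tall, sole 40 diameter, swelling 43 diameter low down, and a plain round upper part 34 diameter from 66 to 90 above the sole (grip there), 70 g. Origin: centre of the sole, z up the foot. Loose; starts upright in the squat bun tray, where it does not belong. Sizes in mm; mass may differ by a quarter.
- square_foot: square-headed tapered foot: pale turned wood, 78 tall; a round taper, 35 diameter at the sole, below a square head 44 x 44 with flat sides square to its own x and y, from 44 to 78 above the sole (grip the flats), 105 g. Origin: centre of the sole, z up the foot. Loose; starts upright in the slim vase tray, where it does not belong. Sizes in mm; mass may differ by a quarter.
- bun_tray: fixed white board tray of the squat bun set, 196 x 196 mm, rim 16 high, four cells centred at x +-48, y +-48 mm, dividers 12 high, floor 8 above its origin (centre of the underside; x, y along the sides). Three cells hold squat bun feet fixed to the tray; the cell at x -48, y +48 mm is the place of the loose squat bun foot; a stray stands there at the start
- vase_tray: fixed white board tray of the slim vase set, 196 x 196 mm, rim 16 high, four cells centred at x +-48, y +-48 mm, dividers 12 high, floor 8 above its origin (centre of the underside; x, y along the sides). Three cells hold slim vase feet fixed to the tray; the cell at x +48, y -48 mm is the place of the loose slim vase foot; a stray stands there at the start
- square_tray: fixed white board tray of the square-headed set, 196 x 196 mm, rim 16 high, four cells centred at x +-48, y +-48 mm, dividers 12 high, floor 8 above its origin (centre of the underside; x, y along the sides). Three cells hold square-headed feet fixed to the tray; the cell at x +48, y +48 mm is the place of the loose square-headed foot; a stray stands there at the start
- felt_pad: grey felt-faced square pad 140 x 140 mm, 10 mm thick, fixed, bare at the start: the parking place. Origin: centre of its underside; its top is 10 mm above
- wax_tin: bystander: flat round tin with brass lid, 76 diameter, 28 mm high; origin: centre of underside; loose, to be left alone
- sanding_block: bystander: cork sanding block 95 x 58 x 35 mm, long side along its x; origin: centre of underside; loose, to be left alone
Mind the look-alikes: they are no part of the job. Leave any purple look-alike of the bun_foot alone. What is shaped like the vase_foot but yellow is not meant.

How it is judged (in metres and radians):
On the way:
1. one of the three strays stands upright on the felt pad, released (centre within 50 mm of the pad's) (((horizontal distance between bun_foot and felt_pad below 0.05 m and z of bun_foot in the frame of felt_pad between 0.006 and 0.014 m and angle between bun_foot's own z axis and vertical below 0.12 rad and linear speed of bun_foot below 0.02 m/s and angular speed of bun_foot below 0.2 rad/s and contact force between bun_foot and the fingers below 0.05 N) or (horizontal distance between vase_foot and felt_pad below 0.05 m and z of vase_foot in the frame of felt_pad between 0.006 and 0.014 m and angle between vase_foot's own z axis and vertical below 0.12 rad and linear speed of vase_foot below 0.02 m/s and angular speed of vase_foot below 0.2 rad/s and contact force between vase_foot and the fingers below 0.05 N) or (horizontal distance between square_foot and felt_pad below 0.05 m and z of square_foot in the frame of felt_pad between 0.006 and 0.014 m and angle between square_foot's own z axis and vertical below 0.12 rad and linear speed of square_foot below 0.02 m/s and angular speed of square_foot below 0.2 rad/s and contact force between square_foot and the fingers below 0.05 N))), for 0.2 s.
At the end, for the whole second after the job is handed in: Each loose foot stands upright (within 7 degrees), released and at rest on the floor of the free cell in the tray of its own kind, within 15 mm of the cell's centre along each tray axis; the wax tin and sanding block lie within 20 mm of where they were (x of bun_foot in the frame of bun_tray between -0.063 and -0.033 m and y of bun_foot in the frame of bun_tray between 0.033 and 0.063 m and z of bun_foot in the frame of bun_tray between 0.004 and 0.012 m and angle between each of bun_foot, vase_foot, square_foot's own z axis and vertical below 0.12 rad and linear speed of each of bun_foot, vase_foot, square_foot below 0.02 m/s and angular speed of each of bun_foot, vase_foot, square_foot below 0.2 rad/s and contact force between each of bun_foot, vase_foot, square_foot and the fingers below 0.05 N and x of vase_foot in the frame of vase_tray between 0.033 and 0.063 m and y of vase_foot in the frame of vase_tray between -0.063 and -0.033 m and z of vase_foot in the frame of vase_tray between 0.004 and 0.012 m and x of square_foot in the frame of square_tray between 0.033 and 0.063 m and y of square_foot in the frame of square_tray between 0.033 and 0.063 m and z of square_foot in the frame of square_tray between 0.004 and 0.012 m and distance of each of wax_tin, sanding_block from where it was at the start of the episode below 0.02 m); the robot touches nothing.
It fails at once if a foot is knocked over (leans more than about 50 degrees) (angle between any of bun_foot, vase_foot, square_foot's own z axis and vertical above 0.9 rad).
It fails at once if a foot is dropped (falls free, faster than 0.7 m/s, about 25 mm) ((linear speed of bun_foot above 0.7 m/s and contact force between bun_foot and the fingers below 0.05 N) or (linear speed of vase_foot above 0.7 m/s and contact force between vase_foot and the fingers below 0.05 N) or (linear speed of square_foot above 0.7 m/s and contact force between square_foot and the fingers below 0.05 N)).
It fails at once if the gripper or arm bumps a tray or the feet fixed in it with more than 15 N (contact force between any of bun_tray, vase_tray, square_tray and the fingers above 15 N or contact force between any of bun_tray, vase_tray, square_tray and the arm above 15 N).
It fails at once if the wax tin or sanding block is moved by more than 20 mm (distance of any of wax_tin, sanding_block from where it was at the start of the episode above 0.02 m).
It also fails if it takes over 106 s, if anything falls off the work surface, if the arm or the gripper's body presses on something with over 40 N, if the wrist force passes 120 N, or if a joint passes its speed limit or range.

## Working session

There is one attempt and no reset: what is moved stays moved. The work goes in short steps, Python scripts to look and compute and a tool call to move; the robot and the scene stay as the last step left them, time stands still between calls to the robot, and variables do not carry over. Pictures are saved under pics/ and viewed, about 12 in all and at most 16, crops included, and the job is handed in when it is done.

Besides the shell and the picture viewer there is one more tool, called after "Call:" as name([rows], argument=value, ...), one row to a line, values as JSON. send_rows: Moves the arm, as the interface text tells. Its arguments: {"type":"object","properties":{"plan":{"type":"array"},"grip_force":{"type":"number"}},"required":["plan"]}

```bash
mkdir -p pics
cat > h.py <<'E'
from cell import manip, camera, search_frame, masks_of, tip_of
import numpy as np, cv2
def cloud(c):
    h,w=c["z_map"].shape; f=h/2/np.tan(np.radians(c["fov_y"])/2)
    u,v=np.meshgrid(np.arange(w),np.arange(h)); z=c["z_map"]
    P=np.stack([(u-c["cx"])/f*z,-(v-c["cy"])/f*z,-z,np.ones_like(z)],-1)
    return (P@np.array(c["world_from_camera"]).T)[...,:3]
def w(c,p): return (np.array(c["world_from_camera"])@np.r_[p,1])[:3]
E
python3 - <<'E'
from h import *
print(manip.tip_reach, manip.read_state())
for n in ["top","side"]:
    c=camera(n); cv2.imwrite(f"pics/{n}.png",c["color"][...,::-1]); np.save(n+"_pc.npy",cloud(c)); np.save(n+"_c.npy",c["color"])
    print(n,c["fov_y"],c["cx"],c["cy"],np.round(c["world_from_camera"],2).tolist())
    for k in "bun_foot vase_foot square_foot bun_tray vase_tray square_tray felt_pad wax_tin sanding_block".split():
        print(n,k,[(np.round(w(c,d["at"])).tolist(),round(d["confidence"],2)) for d in tip_of(k,n)])
E
```

```text
19.0 {'clock': 0.0, 'joints': array([ 1.13737523e+00,  3.00464307e-01,  1.52154771e+00, -1.01905417e-05,
        1.32069869e+00, -6.66059747e-02]), 'qd': array([-2.02404533e-03, -1.57023683e-03, -9.74854419e-05, -3.66587672e-04,
        4.28288793e-04,  4.26284490e-04]), 'effort': array([-2.81206761e-03, -5.31792963e+01, -3.52740705e+01,  7.06576556e-02,
        2.44012027e-02, -7.07105005e-05]), 'eef_pos': array([197.16665096, 513.20069662, 223.90415863]), 'eef_rot': array([-3.14047642e+00, -6.45653555e-05,  2.77478003e+00]), 'wrist_force': array([0.62527038, 0.72795627, 0.94885675]), 'moment': array([ 0.0121038 , -0.01652057, -0.03801884]), 'finger_gap': 93.95976096573477}
top 45.956726612853515 315.83260660568715 198.4746100654309 [[-0.03, 1.0, -0.09, 401.86], [-1.0, -0.03, 0.0, 11.4], [-0.0, 0.09, 1.0, 1301.29], [0.0, 0.0, 0.0, 1.0]]
top bun_foot [([556.0, -287.0, 10.0], 0.83), ([666.0, -320.0, -1.0], 0.83)]
top vase_foot [([587.0, -71.0, 8.0], 0.73), ([473.0, -180.0, -1.0], 0.5)]
top square_foot [([546.0, 287.0, 8.0], 0.68)]
top bun_tray [([633.0, -115.0, -3.0], 0.61)]
top vase_
[... 255 characters left out ...]
8972493 194.6500483492843 [[0.82, 0.33, -0.46, 165.14], [-0.57, 0.45, -0.69, -530.66], [-0.02, 0.83, 0.56, 508.4], [0.0, 0.0, 0.0, 1.0]]
side bun_foot [([553.0, -293.0, 12.0], 0.98), ([666.0, -325.0, 1.0], 0.64), ([506.0, 342.0, -4.0], 0.37), ([413.0, 125.0, -0.0], 0.3)]
side vase_foot [([469.0, -177.0, -1.0], 0.87), ([587.0, -71.0, 4.0], 0.85)]
side square_foot [([547.0, 284.0, 9.0], 0.63), ([412.0, 123.0, -2.0], 0.18)]
side bun_tray [([636.0, -124.0, 0.0], 0.92)]
side vase_tray [([508.0, 341.0, -1.0], 0.77)]
side square_tray [([513.0, -335.0, -4.0], 0.62)]
side felt_pad [([610.0, 108.0, 1.0], 0.56)]
side wax_tin [([414.0, 123.0, 3.0], 0.89)]
side sanding_block [([411.0, -77.0, 3.0], 0.82)]
```

View pics/top.png

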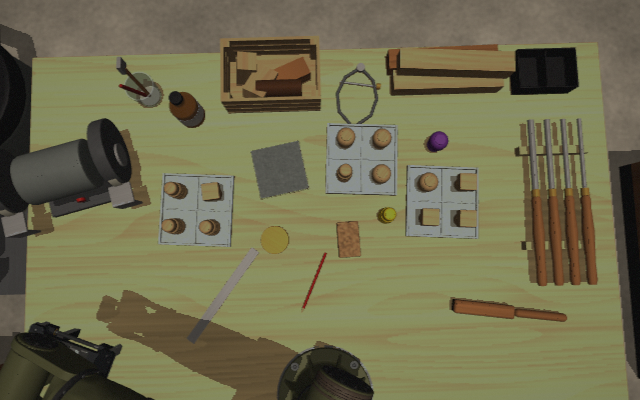

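View pics/side.png

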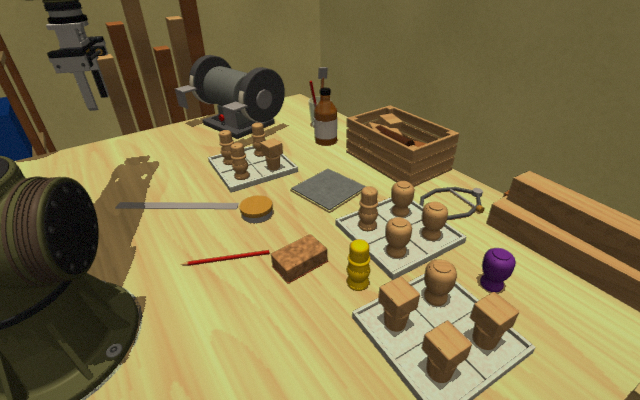

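The strays in the top view are the bun at (428,182) in the square tray, the vase at (344,172) in the bun tray and the square foot at (211,191) in the vase tray. The look-alikes, purple at (437,141) and yellow at (387,214), stand outside the trays. Next I'll refine the poses from depth.

```bash
cat > fit.py <<'E'
from h import *
N={"bun":(587,-71,84,103),"vase_":(546,287,86,90)}
trays={"bun":(634,-118),"vase":(506,341),"square":(510,-336)}
def heads(pc,xy,z0,z1,r=38):
    m=(np.hypot(pc[...,0]-xy[0],pc[...,1]-xy[1])<r)&(pc[...,2]>z0)&(pc[...,2]<z1)
    p=pc[m][:,:2].astype(np.float32); return p
E
python3 - <<'E'
from fit import *
for n in ["top","side"]:
    pc=np.load(n+"_pc.npy")
    for k,t in trays.items():
        m=(np.abs(pc[...,0]-t[0])<125)&(np.abs(pc[...,1]-t[1])<125)&(pc[...,2]>5)&(pc[...,2]<22)
        p=pc[m][:,:2].astype(np.float32)
        print(n,k,cv2.minAreaRect(p), m.sum())
    for k,xy,z in [("vase",(587,-71),103),("square",(546,287),86),("bun",(556,-287),84)]:
        p=heads(pc,xy,z-14,z+6); 
        zz=pc[(np.hypot(pc[...,0]-xy[0],pc[...,1]-xy[1])<12)][:,2]
        print(n,k,len(p),np.round(cv2.minEnclosingCircle(p),1) if 0 else cv2.minEnclosingCircle(p),cv2.minAreaRect(p),"ztop",np.percentile(zz,[50,95]))
    m=(np.abs(pc[...,0]-608)<100)&(np.abs(pc[...,1]-104)<100)&(pc[...,2]>6)&(pc[...,2]<16)
    print(n,"pad",cv2.minAreaRect(pc[m][:,:2].astype(np.float32)))
im=np.load("top_c.npy")
cv2.imwrite("pics/crop.png",cv2.resize(im[110:255,150:490],None,fx=2.35,fy=2.35,interpolation=cv2.INTER_CUBIC)[...,::-1])
E
```

```text
top bun ((633.489990234375, -119.68433380126953), (249.16505432128906, 245.73057556152344), 0.3701925277709961) 3453
top vase ((504.9940185546875, 342.50396728515625), (246.60977172851562, 246.03173828125), 0.222418412566185) 3601
top square ((511.2763671875, -334.5153503417969), (245.83572387695312, 245.47776794433594), 0.6607993245124817) 3193
top vase 140 ((588.2000122070312, -66.27072143554688), 16.818056106567383) ((587.5686645507812, -66.56074523925781), (31.505998611450195, 31.64845085144043), 84.96695709228516) ztop [102.01434522 105.52248659]
top square 305 ((545.393798828125, 285.5840148925781), 29.339448928833008) ((545.328125, 285.86309814453125), (44.79524230957031, 43.878578186035156), 6.11091947555542) ztop [85.95071818 89.46386004]
top bun 268 ((555.5100708007812, -285.7995300292969), 24.849870681762695) ((555.6214599609375, -285.5885925292969), (46.09144973754883, 48.65377426147461), 43.98237228393555) ztop [83.27866268 86.46905284]
top pad ((609.2972412109375, 108.25006866455078), (196.1932373046875, 191.73377990722656), 1.1900309324264526)
side bun ((645.4196777343
[... 362 characters left out ...]
70.38127899169922), 16.912832260131836) ((585.6226806640625, -70.41249084472656), (30.856403350830078, 32.147308349609375), 23.68794822692871) ztop [101.692894   103.51458826]
side square 212 ((543.2482299804688, 283.8706359863281), 29.675334930419922) ((543.3088989257812, 283.2623291015625), (44.192806243896484, 45.90850067138672), 6.13818883895874) ztop [85.60547704 87.09957199]
side bun 576 ((552.8677978515625, -289.9651184082031), 24.38520622253418) ((552.3768310546875, -289.5527038574219), (46.07849884033203, 43.9338264465332), 86.53925323486328) ztop [83.64765952 84.79670327]
side pad ((608.7554931640625, 106.57246398925781), (141.1465301513672, 140.36331176757812), 10.524593353271484)
```

View pics/crop.png

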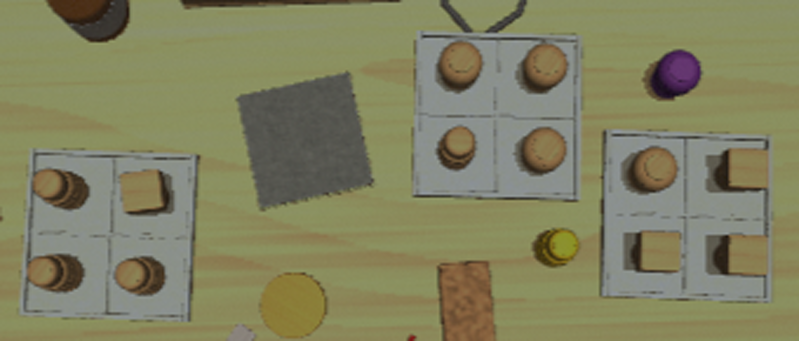

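The crop shows all three strays pale and inside trays: the square foot at (142,191), the vase at (457,146) and the bun at (655,169). The purple (678,72) and yellow (560,246) look-alikes are outside. Next I'll fit the tray frames by colour.

Run:
```python
from fit import *
from scipy.optimize import minimize
for n in ["top","side"]:
    pc=np.load(n+"_pc.npy"); im=np.load(n+"_c.npy"); hsv=cv2.cvtColor(im,cv2.COLOR_RGB2HSV)
    for k,t in trays.items():
        m=((np.abs(pc[...,0]-t[0])<140)&(np.abs(pc[...,1]-t[1])<140)&(pc[...,2]>-5)&(pc[...,2]<22)&(hsv[...,1]<45)&(hsv[...,2]>95)).astype(np.uint8)
        nl,L,S,_=cv2.connectedComponentsWithStats(cv2.morphologyEx(m,cv2.MORPH_CLOSE,np.ones((3,3))))
        m=(m>0)&(L==1+np.argmax(S[1:,4]))
        p=pc[m][:,:2].astype(np.float32); r=cv2.minAreaRect(p); a=r[2]; a=a-90 if a>45 else a
        R=np.array([[np.cos(np.radians(a)),-np.sin(np.radians(a))],[np.sin(np.radians(a)),np.cos(np.radians(a))]])
        q=(p-r[0])@R; lo,hi=np.percentile(q,0.7,0),np.percentile(q,99.3,0)
        print(n,k,np.round(r[0],1),np.round(r[1],1),round(a,2),"pct centre",np.round(np.array(r[0])+R@((lo+hi)/2),1),np.round(hi-lo,1))
        for s in ([-48,48],[48,-48],[48,48]): print("   cell",s,np.round(np.array(r[0])+R@s,1))
```

```text
top bun [ 632.6 -120. ] [199.5 197.2] -3.1 pct centre [ 632.  -118.2] [193.6 193.1]
   cell [-48, 48] [587.3 -69.5]
   cell [48, -48] [ 677.9 -170.5]
   cell [48, 48] [683.1 -74.7]
top vase [504.  340.5] [196.6 195.5] -3.58 pct centre [503.8 340.2] [193.5 193.5]
   cell [-48, 48] [459.1 391.4]
   cell [48, -48] [548.9 289.6]
   cell [48, 48] [554.9 385.4]
top square [ 507.  -338.1] [203.  195.8] -3.71 pct centre [ 507.1 -335.7] [193.7 195.2]
   cell [-48, 48] [ 462.2 -287.1]
   cell [48, -48] [ 551.8 -389.1]
   cell [48, 48] [ 558.  -293.3]
side bun [ 610.5 -119. ] [196.4 155.6] -3.07 pct centre [ 608.5 -120.5] [150.7 192.3]
   cell [-48, 48] [565.2 -68.5]
   cell [48, -48] [ 655.9 -169.5]
   cell [48, 48] [661.  -73.6]
side vase [501.8 335.9] [195.7 194.5] -3.4 pct centre [501.6 335.7] [193.8 194.1]
   cell [-48, 48] [456.7 386.7]
   cell [48, -48] [546.8 285.2]
   cell [48, 48] [552.5 381. ]
side square [ 506.2 -337.6] [195.5 195.7] -3.95 pct centre [ 505.  -339.2] [191.6 190.2]
   cell [-48, 48] [ 461.7 -286.4]
   cell [48, -48] [ 550.8 -388.8]
   cell [48, 48] [ 557.4 -293. ]
```

```bash
cat > go.py <<'E'
import sys, numpy as np
from cell import manip
from scipy.spatial.transform import Rotation as R
s=manip.read_state(); T=R.from_euler("xyz",s["eef_rot"]); p=s["eef_pos"]
print("t",s["clock"],"pos",np.round(p,1),"yaw",np.degrees(s["eef_rot"]).round(1),"F",s["wrist_force"].round(1),"gap",round(s["finger_gap"],1))
yaw=float(sys.argv[1]); G=R.from_euler("xyz",[180,0,yaw],degrees=True)
print("rotvec tool",(T.inv()*G).as_rotvec(degrees=True).round(1))
for a in sys.argv[2:]:
    g=np.array(eval(a)); print(a,"tool shift now",T.inv().apply(g-p).round(1),"| at yaw",G.inv().apply(g-p).round(1)); p=g;T=G
E
python3 go.py 96 "[544.3,284.7,200]" "[544.3,284.7,70]"
```

```text
t 1.0 pos [197.2 513.4 224.5] yaw [180.   0. 159.] F [-0.8  0.2 -0.1] gap 94.3
rotvec tool [ 0.  0. 63.]
[544.3,284.7,200] tool shift now [-406.   -89.    24.5] | at yaw [-263.7  321.2   24.5]
[544.3,284.7,70] tool shift now [  0.  -0. 130.] | at yaw [  0.  -0. 130.]
```

Call:
send_rows([
  {"travel":[0,0,0],"delta_rot":[0,0,10.5],"fingers":-0.5},
  {"travel":[0,0,0],"delta_rot":[0,0,10.5],"fingers":-0.5},
  {"travel":[0,0,0],"delta_rot":[0,0,10.5],"fingers":-0.5},
  {"travel":[0,0,0],"delta_rot":[0,0,10.5],"fingers":-0.5},
  {"travel":[0,0,0],"delta_rot":[0,0,10.5],"fingers":-0.5},
  {"travel":[0,0,0],"delta_rot":[0,0,10.5],"fingers":-0.5},
  {"travel":[-26.4,32.1,2.5],"delta_rot":[0,0,0],"fingers":-0.5},
  {"travel":[-26.4,32.1,2.5],"delta_rot":[0,0,0],"fingers":-0.5},
  {"travel":[-26.4,32.1,2.5],"delta_rot":[0,0,0],"fingers":-0.5},
  {"travel":[-26.4,32.1,2.5],"delta_rot":[0,0,0],"fingers":-0.5},
  {"travel":[-26.4,32.1,2.5],"delta_rot":[0,0,0],"fingers":-0.5},
  {"travel":[-26.4,32.1,2.5],"delta_rot":[0,0,0],"fingers":-0.5},
  {"travel":[-26.4,32.1,2.5],"delta_rot":[0,0,0],"fingers":-0.5},
  {"travel":[-26.4,32.1,2.5],"delta_rot":[0,0,0],"fingers":-0.5},
  {"travel":[-26.4,32.1,2.5],"delta_rot":[0,0,0],"fingers":-0.5},
  {"travel":[-26.4,32.1,2.5],"delta_rot":[0,0,0],"fingers":-0.5},
  {"travel":[0,0,0],"delta_rot":[0,0,0],"fingers":-0.5},
  {"travel":[0,0,0],"delta_rot":[0,0,0],"fingers":-0.5},
], grip_force=15)

```text
clock: 3.25
eef_pos: [543.7, 284.5, 199.3]
eef_rot: [-3.141, -0.0, 1.675]
wrist_force: [-0.5, 0.5, -0.2]
finger_gap: 70.4
```

```bash
python3 go.py 96 "[544.3,284.7,70]"
python3 - <<'E'
from h import *
c=camera("wrist"); cv2.imwrite("pics/w1.png",c["color"][...,::-1]); print(c["fov_y"],c["cx"],c["cy"],np.round(c["tool_from_camera"],2).tolist())
E
```

```text
t 3.25 pos [543.7 284.5 199.3] yaw [-180.   -0.   96.] F [-0.5  0.5 -0.2] gap 70.4
rotvec tool [-0. -0. -0.]
[544.3,284.7,70] tool shift now [1.000e-01 7.000e-01 1.293e+02] | at yaw [1.000e-01 6.000e-01 1.293e+02]
65.70646984690485 319.4824509674726 199.49957533734892 [[-0.0, 0.96, 0.28, 83.11], [1.0, 0.0, 0.0, -0.14], [0.0, 0.28, -0.96, -160.38], [0.0, 0.0, 0.0, 1.0]]
```

View pics/w1.png

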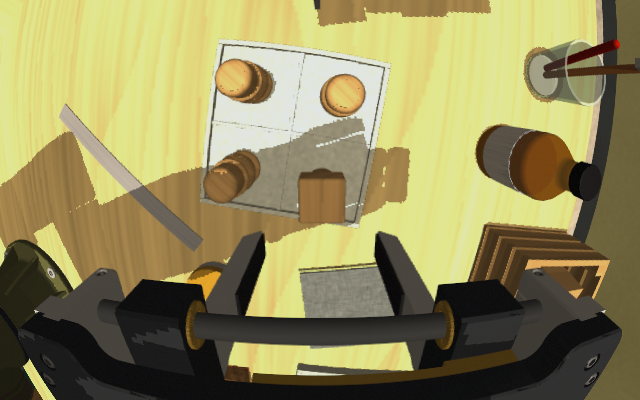

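The wrist view has the square foot at (322,197), centred between the fingers, and aligned with them. I'll check its depth along the tool x axis.

```bash
cat >> h.py <<'E'
from scipy.spatial.transform import Rotation as Rot
def wcloud():
    s=manip.read_state(); c=camera("wrist"); h,wd=c["z_map"].shape; f=h/2/np.tan(np.radians(c["fov_y"])/2)
    u,v=np.meshgrid(np.arange(wd),np.arange(h)); dx,dy=u-c["cx"],v-c["cy"]; r=np.hypot(dx,dy)+1e-9; t=r/f
    z=np.where(t<1.4,c["z_map"],0); k=np.tan(np.minimum(t,1.4))/r*z
    P=np.stack([dx*k,-dy*k,-z,np.ones_like(z)],-1)@np.array(c["tool_from_camera"]).T
    W=P[...,:3]@Rot.from_euler("xyz",s["eef_rot"]).as_matrix().T+s["eef_pos"]; W[z<=0]=1e4
    return c,W
def head(W,xy,z0,z1,r=36):
    m=(np.hypot(W[...,0]-xy[0],W[...,1]-xy[1])<r)&(W[...,2]>z0)&(W[...,2]<z1)
    p=W[m][:,:2].astype(np.float32); return len(p),cv2.minEnclosingCircle(p),cv2.minAreaRect(p)
def tray(c,pc,t):
    hsv=cv2.cvtColor(c["color"],cv2.COLOR_RGB2HSV)
    m=((np.abs(pc[...,0]-t[0])<140)&(np.abs(pc[...,1]-t[1])<140)&(pc[...,2]>-5)&(pc[...,2]<22)&(hsv[...,1]<45)&(hsv[...,2]>70)).astype(np.uint8)
    nl,L,S,_=cv2.connectedComponentsWithStats(cv2.morphologyEx(m,cv2.MORPH_CLOSE,np.ones((5,5))))
    return cv2.minAreaRect(pc[(m>0)&(L==1+np.argmax(S[1:,4]))][:,:2].astype(np.float32))
E
python3 - <<'E'
from h import *
c,W=wcloud(); print(head(W,(544,285),80,92)); print(tray(c,W,(503,338)))
E
```

```text
(2124, ((544.6661376953125, 285.4920654296875), 29.73833656311035), ((545.07861328125, 285.87744140625), (44.1225471496582, 43.72335433959961), 4.7244954109191895))
((504.197021484375, 362.40362548828125), (152.3748779296875, 203.58676147460938), 87.39569854736328)
```

Call:
send_rows([
  {"travel":[1,0.8,30],"delta_rot":[0,0,0],"fingers":-0.5},
  {"travel":[0,0,30],"delta_rot":[0,0,0],"fingers":-0.5},
  {"travel":[0,0,25],"delta_rot":[0,0,0],"fingers":-0.5},
  {"travel":[0,0,20],"delta_rot":[0,0,0],"fingers":-0.5},
  {"travel":[0,0,14],"delta_rot":[0,0,0],"fingers":-0.5},
  {"travel":[0,0,7],"delta_rot":[0,0,0],"fingers":-0.5},
  {"travel":[0,0,0],"delta_rot":[0,0,0],"fingers":-0.5},
  {"travel":[0,0,0],"delta_rot":[0,0,0],"fingers":1},
  {"travel":[0,0,0],"delta_rot":[0,0,0],"fingers":1},
  {"travel":[0,0,0],"delta_rot":[0,0,0],"fingers":1},
  {"travel":[0,0,0],"delta_rot":[0,0,0],"fingers":1},
  {"travel":[0,0,0],"delta_rot":[0,0,0],"fingers":1},
], grip_force=15)

```text
clock: 4.85
eef_pos: [544.9, 285.4, 73.8]
eef_rot: [3.141, -0.0, 1.675]
wrist_force: [-0.6, 0.5, 3.1]
finger_gap: 43.9
```

```bash
python3 go.py 96 "[544.3,284.7,190]" "[609,107,190]" "[609,107,77]"
```

```text
t 4.85 pos [544.9 285.4  73.8] yaw [180.  -0.  96.] F [-0.6  0.5  3.1] gap 43.9
rotvec tool [ 0. -0. -0.]
[544.3,284.7,190] tool shift now [  -0.6   -0.6 -116.2] | at yaw [  -0.7   -0.6 -116.2]
[609,107,190] tool shift now [-183.5   45.8    0. ] | at yaw [-183.5   45.8    0. ]
[609,107,77] tool shift now [  0.  -0. 113.] | at yaw [  0.  -0. 113.]
```

Call:
send_rows([
  {"travel":[0,0,-8],"delta_rot":[0,0,0],"fingers":1},
  {"travel":[0,0,-22],"delta_rot":[0,0,0],"fingers":1},
  {"travel":[0,0,-35],"delta_rot":[0,0,0],"fingers":1},
  {"travel":[0,0,-30],"delta_rot":[0,0,0],"fingers":1},
  {"travel":[0,0,-15],"delta_rot":[0,0,0],"fingers":1},
  {"travel":[-14,4,0],"delta_rot":[0,0,0],"fingers":1},
  {"travel":[-30,7,0],"delta_rot":[0,0,0],"fingers":1},
  {"travel":[-35,9,0],"delta_rot":[0,0,0],"fingers":1},
  {"travel":[-35,9,0],"delta_rot":[0,0,0],"fingers":1},
  {"travel":[-35,9,0],"delta_rot":[0,0,0],"fingers":1},
  {"travel":[-25,6,0],"delta_rot":[0,0,0],"fingers":1},
  {"travel":[-10,2,0],"delta_rot":[0,0,0],"fingers":1},
  {"travel":[0,0,10],"delta_rot":[0,0,0],"fingers":1},
  {"travel":[0,0,25],"delta_rot":[0,0,0],"fingers":1},
  {"travel":[0,0,30],"delta_rot":[0,0,0],"fingers":1},
  {"travel":[0,0,25],"delta_rot":[0,0,0],"fingers":1},
  {"travel":[0,0,10],"delta_rot":[0,0,0],"fingers":1},
  {"travel":[0,0,4],"delta_rot":[0,0,0],"fingers":1},
  {"travel":[0,0,0],"delta_rot":[0,0,0],"fingers":1},
])

```text
clock: 7.22
eef_pos: [609.8, 107.5, 79.9]
eef_rot: [3.141, -0.0, 1.676]
wrist_force: [0.5, -0.0, -1.3]
finger_gap: 44.3
```

Run:
```python
from h import *
s=manip.read_state(); print(s["eef_pos"],s["wrist_force"],s["finger_gap"])
c=camera("side"); cv2.imwrite("pics/s2.png",cv2.resize(c["color"][60:260,200:500],None,fx=2.5,fy=2.5)[...,::-1])
```

```text
[609.83672164 107.46382787  79.94848432] [ 0.45396555 -0.00916202 -1.29312449] 44.298117298690194
```

View pics/s2.png

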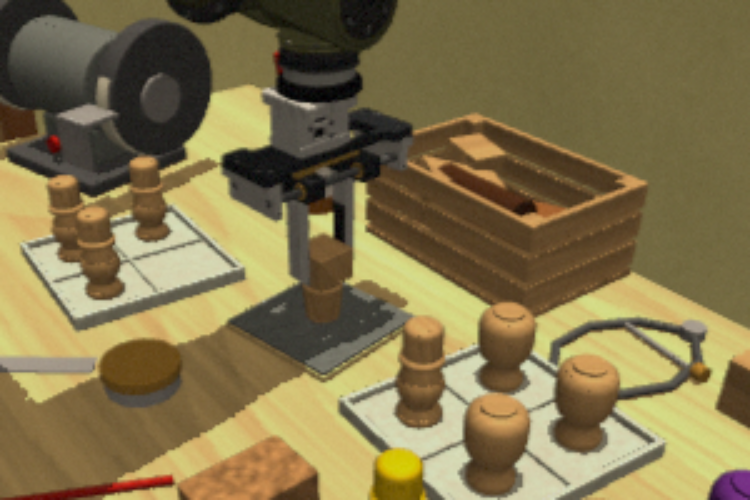

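The square foot hangs upright over the middle of the pad, at (322,285). I'll lower it the last millimetres, release and rise.

Call:
send_rows([
  {"travel":[0,0,1.5],"delta_rot":[0,0,0],"fingers":1},
  {"travel":[0,0,1.2],"delta_rot":[0,0,0],"fingers":1},
  {"travel":[0,0,1],"delta_rot":[0,0,0],"fingers":1},
  {"travel":[0,0,0.8],"delta_rot":[0,0,0],"fingers":1},
  {"travel":[0,0,0],"delta_rot":[0,0,0],"fingers":1},
])

```text
clock: 7.9
eef_pos: [609.9, 107.2, 75.6]
eef_rot: [3.141, 0.0, 1.675]
wrist_force: [-1.5, -1.1, 5.2]
finger_gap: 43.9
```

Call:
send_rows([
  {"travel":[0,0,0],"delta_rot":[0,0,0],"fingers":-0.5},
  {"travel":[0,0,0],"delta_rot":[0,0,0],"fingers":-0.5},
  {"travel":[0,0,0],"delta_rot":[0,0,0],"fingers":-0.5},
  {"travel":[0,0,0],"delta_rot":[0,0,0],"fingers":-0.5},
  {"travel":[0,0,-15],"delta_rot":[0,0,0],"fingers":-0.5},
  {"travel":[0,0,-35],"delta_rot":[0,0,0],"fingers":-0.5},
  {"travel":[0,0,-35],"delta_rot":[0,0,0],"fingers":-0.5},
  {"travel":[0,0,-35],"delta_rot":[0,0,0],"fingers":-0.5},
  {"travel":[0,0,0],"delta_rot":[0,0,0],"fingers":-0.5},
])

```text
clock: 9.02
eef_pos: [610.7, 107.3, 199.0]
eef_rot: [3.136, -0.0, 1.675]
wrist_force: [-0.2, 0.3, -0.6]
finger_gap: 70.6
```

```bash
python3 go.py 96 "[587.4,-68.3,200]" "[587.4,-68.3,88]"
```

```text
t 9.025 pos [610.7 107.3 199. ] yaw [179.7  -0.   96. ] F [-0.2  0.3 -0.6] gap 70.6
rotvec tool [ 0.3 -0.  -0. ]
[587.4,-68.3,200] tool shift now [-172.2  -41.4   -1.3] | at yaw [-172.2  -41.5   -1. ]
[587.4,-68.3,88] tool shift now [  0.  -0. 112.] | at yaw [  0.  -0. 112.]
```

Call:
send_rows([
  {"travel":[-15,-4,0],"delta_rot":[0,0,0],"fingers":-0.4},
  {"travel":[-35,-9,0],"delta_rot":[0,0,0],"fingers":-0.4},
  {"travel":[-45,-10,0],"delta_rot":[0,0,0],"fingers":-0.4},
  {"travel":[-45,-10,0],"delta_rot":[0,0,0],"fingers":-0.4},
  {"travel":[-25,-6,0],"delta_rot":[0,0,0],"fingers":-0.4},
  {"travel":[-7,-2,0],"delta_rot":[0,0,0],"fingers":-0.4},
  {"travel":[0,0,0],"delta_rot":[0,0,0],"fingers":-0.4},
  {"travel":[0,0,0],"delta_rot":[0,0,0],"fingers":-0.4},
])

```text
clock: 10.02
eef_pos: [586.8, -67.3, 194.8]
eef_rot: [-3.141, -0.0, 1.676]
wrist_force: [-0.2, 0.8, 0.9]
finger_gap: 66.0
```

```bash
python3 - <<'E'
from h import *
c,W=wcloud(); print(head(W,(587,-68),90,110)); print("pad foot",head(W,(610,107),78,95))
c=camera("side");print("side pad foot",head(cloud(c),(610,107),78,95))
E
python3 go.py 96 "[587.4,-68.3,88]"
```

```text
(1202, ((588.3200073242188, -68.13164520263672), 17.52682876586914), ((588.7477416992188, -67.91680145263672), (33.41135787963867, 33.85775375366211), 6.682148456573486))
pad foot (2014, ((610.6336669921875, 103.83154296875), 28.29835319519043), ((610.2498168945312, 103.27908325195312), (44.278114318847656, 38.58272933959961), 6.3940558433532715))
side pad foot (234, ((607.8067626953125, 105.495849609375), 29.589895248413086), ((608.5685424804688, 104.90312194824219), (44.20094680786133, 45.10607147216797), 4.3211669921875))
t 10.125 pos [586.9 -67.3 194.9] yaw [-180.   -0.   96.] F [-0.3  0.2  0.5] gap 65.5
rotvec tool [-0. -0.  0.]
[587.4,-68.3,88] tool shift now [ -1.1   0.4 106.9] | at yaw [ -1.1   0.4 106.9]
```

Call:
send_rows([
  {"travel":[-0.8,1.2,20],"delta_rot":[0,0,0],"fingers":-0.4},
  {"travel":[0,0,30],"delta_rot":[0,0,0],"fingers":-0.4},
  {"travel":[0,0,25],"delta_rot":[0,0,0],"fingers":-0.4},
  {"travel":[0,0,18],"delta_rot":[0,0,0],"fingers":-0.4},
  {"travel":[0,0,8],"delta_rot":[0,0,0],"fingers":-0.4},
  {"travel":[0,0,2],"delta_rot":[0,0,0],"fingers":-0.4},
  {"travel":[0,0,0],"delta_rot":[0,0,0],"fingers":-0.4},
  {"travel":[0,0,0],"delta_rot":[0,0,0],"fingers":1},
  {"travel":[0,0,0],"delta_rot":[0,0,0],"fingers":1},
  {"travel":[0,0,0],"delta_rot":[0,0,0],"fingers":1},
  {"travel":[0,0,0],"delta_rot":[0,0,0],"fingers":1},
  {"travel":[0,0,0],"delta_rot":[0,0,0],"fingers":1},
  {"travel":[0,0,0],"delta_rot":[0,0,0],"fingers":1},
])

```text
clock: 11.75
eef_pos: [588.4, -68.8, 92.3]
eef_rot: [3.141, 0.0, 1.675]
wrist_force: [1.0, 0.0, 4.8]
finger_gap: 33.5
```

```bash
python3 go.py 96 "[587.4,-68.3,222]" "[548,287.5,222]" "[548,287.5,92]"
```

```text
t 11.75 pos [588.4 -68.8  92.3] yaw [179.9   0.   96. ] F [1.  0.  4.8] gap 33.5
rotvec tool [ 0.1  0.  -0. ]
[587.4,-68.3,222] tool shift now [   0.6   -0.8 -129.7] | at yaw [   0.6   -0.9 -129.7]
[548,287.5,222] tool shift now [358.  -2.  -0.] | at yaw [358.  -2.  -0.]
[548,287.5,92] tool shift now [  0.  -0. 130.] | at yaw [  0.  -0. 130.]
```

Call:
send_rows([
  {"travel":[0,0,-8],"delta_rot":[0,0,0],"fingers":1},
  {"travel":[0,0,-22],"delta_rot":[0,0,0],"fingers":1},
  {"travel":[0,0,-35],"delta_rot":[0,0,0],"fingers":1},
  {"travel":[0,0,-35],"delta_rot":[0,0,0],"fingers":1},
  {"travel":[0,0,-22],"delta_rot":[0,0,0],"fingers":1},
  {"travel":[0,0,-8],"delta_rot":[0,0,0],"fingers":1},
  {"travel":[20,0,0],"delta_rot":[0,0,0],"fingers":1},
  {"travel":[40,0,0],"delta_rot":[0,0,0],"fingers":1},
  {"travel":[50,0,0],"delta_rot":[0,0,0],"fingers":1},
  {"travel":[50,-0.5,0],"delta_rot":[0,0,0],"fingers":1},
  {"travel":[50,-0.5,0],"delta_rot":[0,0,0],"fingers":1},
  {"travel":[50,-0.5,0],"delta_rot":[0,0,0],"fingers":1},
  {"travel":[45,-0.5,0],"delta_rot":[0,0,0],"fingers":1},
  {"travel":[30,-0.5,0],"delta_rot":[0,0,0],"fingers":1},
  {"travel":[17,0,0],"delta_rot":[0,0,0],"fingers":1},
  {"travel":[7.5,0,0],"delta_rot":[0,0,0],"fingers":1},
  {"travel":[0,0,0],"delta_rot":[0,0,0],"fingers":1},
  {"travel":[0,0,0],"delta_rot":[0,0,0],"fingers":1},
])

```text
clock: 14.0
eef_pos: [548.3, 287.6, 221.9]
eef_rot: [-3.142, 0.0, 1.674]
wrist_force: [0.1, -0.4, 0.4]
finger_gap: 33.7
```

```bash
python3 go.py 96 "[548.3,288.5,92.5]"
python3 - <<'E'
from h import *
c,W=wcloud(); print(tray(c,W,(504,340))); cv2.imwrite("pics/w3.png",c["color"][...,::-1])
E
```

```text
t 14.0 pos [548.3 287.6 221.9] yaw [-180.     0.    95.9] F [ 0.1 -0.4  0.4] gap 33.7
rotvec tool [-0.   0.  -0.1]
[548.3,288.5,92.5] tool shift now [9.000e-01 1.000e-01 1.294e+02] | at yaw [9.000e-01 1.000e-01 1.294e+02]
((504.7724304199219, 361.78167724609375), (150.5823516845703, 195.33201599121094), 86.5075912475586)
```

View pics/w3.png

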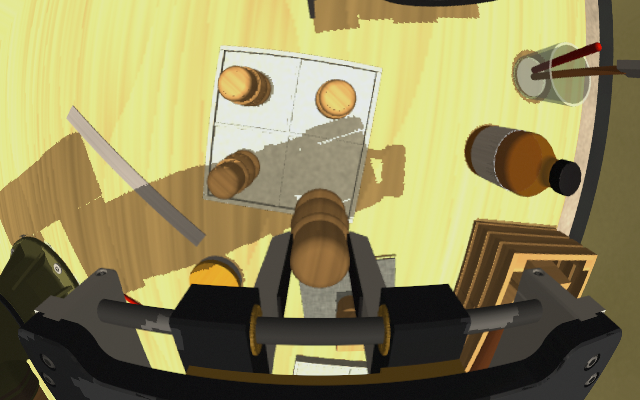

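The wrist view shows the vase upright in the jaws over the lower-right cell. The wrist tray fit gives the cell at (548.4, 288.3), which agrees. Lowering.

Call:
send_rows([
  {"travel":[0.9,0,15],"delta_rot":[0,0,0],"fingers":1},
  {"travel":[0,0,30],"delta_rot":[0,0,0],"fingers":1},
  {"travel":[0,0,35],"delta_rot":[0,0,0],"fingers":1},
  {"travel":[0,0,28],"delta_rot":[0,0,0],"fingers":1},
  {"travel":[0,0,12],"delta_rot":[0,0,0],"fingers":1},
  {"travel":[0,0,5],"delta_rot":[0,0,0],"fingers":1},
  {"travel":[0,0,1.5],"delta_rot":[0,0,0],"fingers":1},
  {"travel":[0,0,1],"delta_rot":[0,0,0],"fingers":1},
  {"travel":[0,0,1],"delta_rot":[0,0,0],"fingers":1},
  {"travel":[0,0,1],"delta_rot":[0,0,0],"fingers":1},
  {"travel":[0,0,0],"delta_rot":[0,0,0],"fingers":1},
])

```text
clock: 15.42
eef_pos: [548.0, 289.3, 92.5]
eef_rot: [3.142, 0.0, 1.675]
wrist_force: [-0.8, -0.1, -0.1]
finger_gap: 33.8
```

Call:
send_rows([
  {"travel":[0,0,0.5],"delta_rot":[0,0,0],"fingers":1},
  {"travel":[0,0,0],"delta_rot":[0,0,0],"fingers":1},
  {"travel":[0,0,0],"delta_rot":[0,0,0],"fingers":-0.4},
  {"travel":[0,0,0],"delta_rot":[0,0,0],"fingers":-0.4},
  {"travel":[0,0,0],"delta_rot":[0,0,0],"fingers":-0.4},
  {"travel":[0,0,0],"delta_rot":[0,0,0],"fingers":-0.4},
  {"travel":[0,0,-10],"delta_rot":[0,0,0],"fingers":-0.5},
  {"travel":[0,0,-30],"delta_rot":[0,0,0],"fingers":-0.5},
  {"travel":[0,0,-40],"delta_rot":[0,0,0],"fingers":-0.5},
  {"travel":[0,0,-27],"delta_rot":[0,0,0],"fingers":-0.5},
  {"travel":[0,0,0],"delta_rot":[0,0,0],"fingers":-0.5},
])

```text
clock: 16.8
eef_pos: [548.7, 289.7, 201.6]
eef_rot: [3.137, -0.001, 1.675]
wrist_force: [-0.5, -0.6, -0.7]
finger_gap: 70.5
```

```bash
python3 - <<'E'
from h import *
c,W=wcloud(); print("vase",head(W,(548,288.5),90,110)); print(tray(c,W,(504,340)))
E
python3 go.py 96 "[554.8,-287.0,200]"
```

```text
vase (1141, ((547.6511840820312, 290.0778503417969), 17.479206085205078), ((548.35693359375, 290.4209899902344), (32.33165740966797, 34.20283889770508), 5.861691951751709))
((504.88018798828125, 362.97454833984375), (147.8691864013672, 195.38414001464844), 86.48021697998047)
t 16.85 pos [548.1 289.4 199.6] yaw [179.9  -0.   96. ] F [ 0.2 -0.2 -0.4] gap 70.5
rotvec tool [ 0.1 -0.  -0. ]
[554.8,-287.0,200] tool shift now [-574.   -53.5   -0.7] | at yaw [-5.74e+02 -5.36e+01 -4.00e-01]
```

Call:
send_rows([
  {"travel":[-20,-3.5,0],"delta_rot":[0,0,0],"fingers":-0.55},
  {"travel":[-40,-3.5,0],"delta_rot":[0,0,0],"fingers":-0.55},
  {"travel":[-45,-3.6,0],"delta_rot":[0,0,0],"fingers":-0.55},
  {"travel":[-45,-3.6,0],"delta_rot":[0,0,0],"fingers":-0.55},
  {"travel":[-45,-3.6,0],"delta_rot":[0,0,0],"fingers":-0.55},
  {"travel":[-45,-3.6,0],"delta_rot":[0,0,0],"fingers":-0.55},
  {"travel":[-45,-3.6,0],"delta_rot":[0,0,0],"fingers":-0.55},
  {"travel":[-45,-3.6,0],"delta_rot":[0,0,0],"fingers":-0.55},
  {"travel":[-45,-3.6,0],"delta_rot":[0,0,0],"fingers":-0.55},
  {"travel":[-45,-3.6,0],"delta_rot":[0,0,0],"fingers":-0.55},
  {"travel":[-45,-3.6,0],"delta_rot":[0,0,0],"fingers":-0.55},
  {"travel":[-45,-3.6,0],"delta_rot":[0,0,0],"fingers":-0.55},
  {"travel":[-35,-3.5,0],"delta_rot":[0,0,0],"fingers":-0.55},
  {"travel":[-20,-3.5,0],"delta_rot":[0,0,0],"fingers":-0.55},
  {"travel":[-9,-3.6,0],"delta_rot":[0,0,0],"fingers":-0.55},
  {"travel":[0,0,0],"delta_rot":[0,0,0],"fingers":-0.55},
  {"travel":[0,0,0],"delta_rot":[0,0,0],"fingers":-0.55},
])

```text
clock: 18.98
eef_pos: [554.7, -286.2, 199.0]
eef_rot: [3.142, -0.0, 1.676]
wrist_force: [0.5, -0.4, -1.1]
finger_gap: 73.1
```

```bash
python3 - <<'E'
from h import *
c,W=wcloud(); print("bun",head(W,(555,-287),66,90)); print("buntray",tray(c,W,(632.5,-119)))
E
python3 go.py 96 "[554.8,-287.0,63]"
```

```text
bun (1978, ((555.3614501953125, -288.13421630859375), 25.380630493164062), ((555.5337524414062, -287.1398010253906), (47.43912887573242, 49.01246643066406), 77.3415298461914))
buntray ((653.1997680664062, -131.3310546875), (174.48104858398438, 240.710205078125), 86.79168701171875)
t 19.025 pos [ 554.8 -286.2  199.1] yaw [180.  -0.  96.] F [-0.3  0.4 -0.3] gap 72.7
rotvec tool [ 0. -0.  0.]
[554.8,-287.0,63] tool shift now [-8.000e-01 -1.000e-01  1.361e+02] | at yaw [-8.000e-01 -1.000e-01  1.361e+02]
```

Call:
send_rows([
  {"travel":[-1.6,0.4,20],"delta_rot":[0,0,0],"fingers":-0.55},
  {"travel":[0,0,35],"delta_rot":[0,0,0],"fingers":-0.55},
  {"travel":[0,0,30],"delta_rot":[0,0,0],"fingers":-0.55},
  {"travel":[0,0,25],"delta_rot":[0,0,0],"fingers":-0.55},
  {"travel":[0,0,18],"delta_rot":[0,0,0],"fingers":-0.55},
  {"travel":[0,0,9],"delta_rot":[0,0,0],"fingers":-0.55},
  {"travel":[0,0,0],"delta_rot":[0,0,0],"fingers":-0.55},
  {"travel":[0,0,0],"delta_rot":[0,0,0],"fingers":1},
  {"travel":[0,0,0],"delta_rot":[0,0,0],"fingers":1},
  {"travel":[0,0,0],"delta_rot":[0,0,0],"fingers":1},
  {"travel":[0,0,0],"delta_rot":[0,0,0],"fingers":1},
  {"travel":[0,0,0],"delta_rot":[0,0,0],"fingers":1},
])

```text
clock: 20.52
eef_pos: [555.4, -288.8, 62.5]
eef_rot: [3.141, 0.001, 1.675]
wrist_force: [-1.2, -0.0, 5.8]
finger_gap: 49.8
```

```bash
python3 go.py 96 "[555,-288,192]" "[586.8,-69,192]"
```

```text
t 20.525 pos [ 555.4 -288.8   62.5] yaw [180.   0.  96.] F [-1.2 -0.   5.8] gap 49.8
rotvec tool [ 0.  0. -0.]
[555,-288,192] tool shift now [   0.8   -0.2 -129.5] | at yaw [   0.8   -0.3 -129.5]
[586.8,-69,192] tool shift now [214.5  54.5   0. ] | at yaw [214.5  54.5   0. ]
```

Call:
send_rows([
  {"travel":[0,0,-8],"delta_rot":[0,0,0],"fingers":1},
  {"travel":[0,0,-22],"delta_rot":[0,0,0],"fingers":1},
  {"travel":[0,0,-35],"delta_rot":[0,0,0],"fingers":1},
  {"travel":[0,0,-35],"delta_rot":[0,0,0],"fingers":1},
  {"travel":[0,0,-22],"delta_rot":[0,0,0],"fingers":1},
  {"travel":[0,0,-8],"delta_rot":[0,0,0],"fingers":1},
  {"travel":[15,4,0],"delta_rot":[0,0,0],"fingers":1},
  {"travel":[35,9,0],"delta_rot":[0,0,0],"fingers":1},
  {"travel":[45,11,0],"delta_rot":[0,0,0],"fingers":1},
  {"travel":[45,11,0],"delta_rot":[0,0,0],"fingers":1},
  {"travel":[40,10,0],"delta_rot":[0,0,0],"fingers":1},
  {"travel":[25,6.5,0],"delta_rot":[0,0,0],"fingers":1},
  {"travel":[10,2.5,0],"delta_rot":[0,0,0],"fingers":1},
  {"travel":[0,0,0],"delta_rot":[0,0,0],"fingers":1},
  {"travel":[0,0,0],"delta_rot":[0,0,0],"fingers":1},
])

```text
clock: 22.4
eef_pos: [586.2, -70.0, 191.7]
eef_rot: [-3.141, -0.0, 1.674]
wrist_force: [0.2, 0.2, -0.7]
finger_gap: 49.7
```

```bash
python3 go.py 96 "[586.8,-69,63]"
python3 - <<'E'
from h import *
c=camera("side"); cv2.imwrite("pics/s4.png",cv2.resize(c["color"][60:360,240:560],None,fx=2,fy=2)[...,::-1])
E
```

```text
t 22.4 pos [586.2 -70.  191.7] yaw [-180.    -0.    95.9] F [ 0.2  0.2 -0.7] gap 49.7
rotvec tool [-0.  -0.  -0.1]
[586.8,-69,63] tool shift now [  0.9   0.7 128.7] | at yaw [  0.9   0.7 128.7]
```

View pics/s4.png

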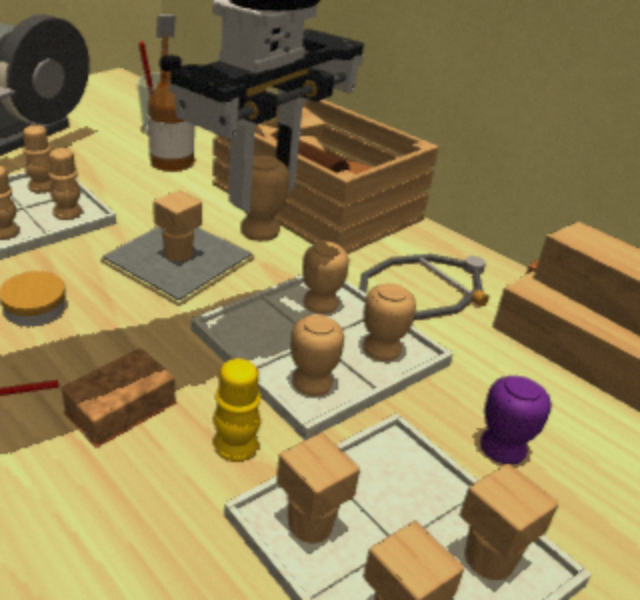

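The bun is upright in the jaws above the empty bun cell at (265,320). The square foot stands on the pad at (178,225).

Call:
send_rows([
  {"travel":[0.9,0.7,15],"delta_rot":[0,0,0],"fingers":1},
  {"travel":[0,0,30],"delta_rot":[0,0,0],"fingers":1},
  {"travel":[0,0,35],"delta_rot":[0,0,0],"fingers":1},
  {"travel":[0,0,27],"delta_rot":[0,0,0],"fingers":1},
  {"travel":[0,0,12],"delta_rot":[0,0,0],"fingers":1},
  {"travel":[0,0,5],"delta_rot":[0,0,0],"fingers":1},
  {"travel":[0,0,1.5],"delta_rot":[0,0,0],"fingers":1},
  {"travel":[0,0,1],"delta_rot":[0,0,0],"fingers":1},
  {"travel":[0,0,1],"delta_rot":[0,0,0],"fingers":1},
  {"travel":[0,0,1],"delta_rot":[0,0,0],"fingers":1},
  {"travel":[0,0,0.7],"delta_rot":[0,0,0],"fingers":1},
  {"travel":[0,0,0],"delta_rot":[0,0,0],"fingers":1},
])

```text
clock: 23.95
eef_pos: [587.0, -68.2, 62.7]
eef_rot: [-3.142, 0.0, 1.675]
wrist_force: [0.5, 0.5, -0.7]
finger_gap: 49.5
```

Call:
send_rows([
  {"travel":[0,0,0],"delta_rot":[0,0,0],"fingers":-0.45},
  {"travel":[0,0,0],"delta_rot":[0,0,0],"fingers":-0.45},
  {"travel":[0,0,0],"delta_rot":[0,0,0],"fingers":-0.45},
  {"travel":[0,0,0],"delta_rot":[0,0,0],"fingers":-0.45},
  {"travel":[0,0,-12],"delta_rot":[0,0,0],"fingers":-0.45},
  {"travel":[0,0,-30],"delta_rot":[0,0,0],"fingers":-0.45},
  {"travel":[0,0,-40],"delta_rot":[0,0,0],"fingers":-0.45},
  {"travel":[0,0,-38],"delta_rot":[0,0,0],"fingers":-0.45},
  {"travel":[0,0,-12],"delta_rot":[0,0,0],"fingers":-0.45},
  {"travel":[0,0,0],"delta_rot":[0,0,0],"fingers":-0.45},
])

```text
clock: 25.2
eef_pos: [587.0, -68.2, 194.9]
eef_rot: [3.141, 0.0, 1.675]
wrist_force: [0.3, -0.2, -1.1]
finger_gap: 68.2
```

```bash
python3 - <<'E'
from h import *
c,W=wcloud(); print("bun",head(W,(587,-69),66,90)); print("pad foot",head(W,(610,106),78,95))
E
python3 go.py 96 "[609.8,106.5,196]"
```

```text
bun (2045, ((587.244384765625, -66.97064208984375), 24.982866287231445), ((586.5470581054688, -66.5334701538086), (48.60785675048828, 48.28313446044922), 24.959463119506836))
pad foot (1972, ((609.7630615234375, 103.51345825195312), 27.905454635620117), ((610.1973876953125, 102.60906982421875), (44.704105377197266, 37.44279861450195), 5.9089035987854))
t 25.25 pos [586.7 -68.2 193.8] yaw [-179.9   -0.    96. ] F [-0.1 -0.2 -0.3] gap 68.0
rotvec tool [-0.1 -0.  -0. ]
[609.8,106.5,196] tool shift now [171.3  41.2  -2.2] | at yaw [171.3  41.3  -2.2]
```

Now back to the parked square foot.

Call:
send_rows([
  {"travel":[15,4,0],"delta_rot":[0,0,0],"fingers":-0.5},
  {"travel":[35,9,0],"delta_rot":[0,0,0],"fingers":-0.5},
  {"travel":[45,10,0],"delta_rot":[0,0,0],"fingers":-0.5},
  {"travel":[44,10,0],"delta_rot":[0,0,0],"fingers":-0.5},
  {"travel":[25,6,0],"delta_rot":[0,0,0],"fingers":-0.5},
  {"travel":[7.5,2,0],"delta_rot":[0,0,0],"fingers":-0.5},
  {"travel":[0,0,0],"delta_rot":[0,0,0],"fingers":-0.5},
  {"travel":[0,0,0],"delta_rot":[0,0,0],"fingers":-0.5},
])

```text
clock: 26.25
eef_pos: [609.8, 105.7, 194.5]
eef_rot: [-3.141, 0.0, 1.674]
wrist_force: [0.1, -0.1, -0.2]
finger_gap: 70.4
```

```bash
python3 - <<'E'
from h import *
c,W=wcloud(); print("pad foot",head(W,(610,106),78,95))
E
python3 go.py 96 "[609.8,106.5,76]"
```

```text
pad foot (2272, ((610.222900390625, 107.36997985839844), 29.930160522460938), ((609.633544921875, 107.41541290283203), (43.5621452331543, 43.887020111083984), 5.636502742767334))
t 26.3 pos [609.9 105.7 194.7] yaw [-180.     0.    95.9] F [ 0.  -1.  -0.5] gap 70.3
rotvec tool [-0.   0.  -0.1]
[609.8,106.5,76] tool shift now [  0.8  -0.  118.7] | at yaw [  0.8  -0.  118.7]
```

Call:
send_rows([
  {"travel":[1.5,0,20],"delta_rot":[0,0,0],"fingers":-0.5},
  {"travel":[0,0,30],"delta_rot":[0,0,0],"fingers":-0.5},
  {"travel":[0,0,30],"delta_rot":[0,0,0],"fingers":-0.5},
  {"travel":[0,0,22],"delta_rot":[0,0,0],"fingers":-0.5},
  {"travel":[0,0,11],"delta_rot":[0,0,0],"fingers":-0.5},
  {"travel":[0,0,5],"delta_rot":[0,0,0],"fingers":-0.5},
  {"travel":[0,0,0],"delta_rot":[0,0,0],"fingers":-0.5},
  {"travel":[0,0,0],"delta_rot":[0,0,0],"fingers":1},
  {"travel":[0,0,0],"delta_rot":[0,0,0],"fingers":1},
  {"travel":[0,0,0],"delta_rot":[0,0,0],"fingers":1},
  {"travel":[0,0,0],"delta_rot":[0,0,0],"fingers":1},
  {"travel":[0,0,0],"delta_rot":[0,0,0],"fingers":1},
])

```text
clock: 27.8
eef_pos: [609.9, 108.1, 77.0]
eef_rot: [3.141, -0.0, 1.675]
wrist_force: [-0.4, -0.7, 3.1]
finger_gap: 43.6
```

```bash
python3 go.py 96 "[557.5,-291.5,206]"
```

```text
t 27.8 pos [609.9 108.1  77. ] yaw [180.  -0.  96.] F [-0.4 -0.7  3.1] gap 43.6
rotvec tool [ 0. -0. -0.]
[557.5,-291.5,206] tool shift now [-392.   -93.7 -129. ] | at yaw [-392.   -93.9 -129. ]
```

Call:
send_rows([
  {"travel":[0,0,-8],"delta_rot":[0,0,0],"fingers":1},
  {"travel":[0,0,-22],"delta_rot":[0,0,0],"fingers":1},
  {"travel":[0,0,-35],"delta_rot":[0,0,0],"fingers":1},
  {"travel":[0,0,-35],"delta_rot":[0,0,0],"fingers":1},
  {"travel":[0,0,-20],"delta_rot":[0,0,0],"fingers":1},
  {"travel":[0,0,-8],"delta_rot":[0,0,0],"fingers":1},
  {"travel":[-20,-4.8,0],"delta_rot":[0,0,0],"fingers":1},
  {"travel":[-38,-9.1,0],"delta_rot":[0,0,0],"fingers":1},
  {"travel":[-45,-10.8,0],"delta_rot":[0,0,0],"fingers":1},
  {"travel":[-45,-10.8,0],"delta_rot":[0,0,0],"fingers":1},
  {"travel":[-45,-10.8,0],"delta_rot":[0,0,0],"fingers":1},
  {"travel":[-45,-10.8,0],"delta_rot":[0,0,0],"fingers":1},
  {"travel":[-45,-10.8,0],"delta_rot":[0,0,0],"fingers":1},
  {"travel":[-45,-10.8,0],"delta_rot":[0,0,0],"fingers":1},
  {"travel":[-38,-9.1,0],"delta_rot":[0,0,0],"fingers":1},
  {"travel":[-18,-4.3,0],"delta_rot":[0,0,0],"fingers":1},
  {"travel":[-8,-1.9,0],"delta_rot":[0,0,0],"fingers":1},
  {"travel":[0,0,0],"delta_rot":[0,0,0],"fingers":1},
  {"travel":[0,0,0],"delta_rot":[0,0,0],"fingers":1},
])

```text
clock: 30.18
eef_pos: [557.4, -290.5, 204.8]
eef_rot: [-3.142, -0.0, 1.676]
wrist_force: [-0.2, -0.1, -1.9]
finger_gap: 43.7
```

```bash
python3 go.py 96 "[557.5,-291.5,75]"
python3 - <<'E'
from h import *
c=camera("side"); cv2.imwrite("pics/s5.png",cv2.resize(c["color"][80:400,240:560],None,fx=1.8,fy=1.8)[...,::-1])
print(tray(c,cloud(c),(506,-337)))
E
```

```text
t 30.175 pos [ 557.4 -290.5  204.8] yaw [-180.    -0.    96.1] F [-0.2 -0.1 -1.9] gap 43.7
rotvec tool [-0.  -0.   0.1]
[557.5,-291.5,75] tool shift now [ -1.   -0.  129.8] | at yaw [ -1.   -0.  129.8]
((505.7520446777344, -341.39178466796875), (187.54881286621094, 196.07595825195312), 85.94013214111328)
```

View pics/s5.png

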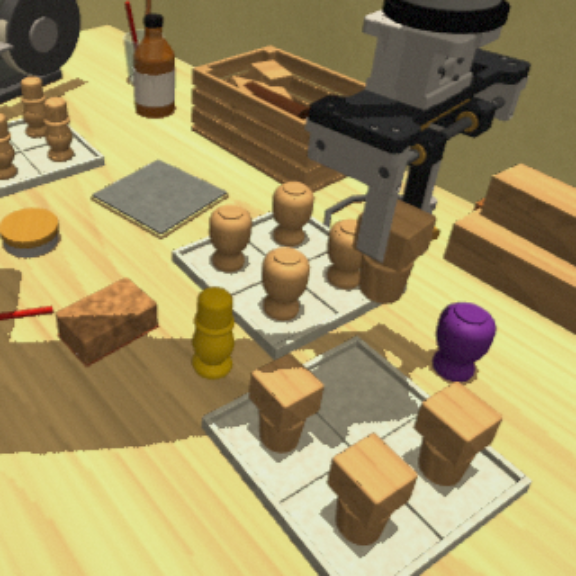

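The square foot is held upright over the empty square-tray cell at (365,385). Four buns stand in the bun tray and the purple look-alike is clear. Lowering.

Call:
send_rows([
  {"travel":[-1.5,0,15],"delta_rot":[0,0,0],"fingers":1},
  {"travel":[0,0,30],"delta_rot":[0,0,0],"fingers":1},
  {"travel":[0,0,35],"delta_rot":[0,0,0],"fingers":1},
  {"travel":[0,0,27],"delta_rot":[0,0,0],"fingers":1},
  {"travel":[0,0,12],"delta_rot":[0,0,0],"fingers":1},
  {"travel":[0,0,5],"delta_rot":[0,0,0],"fingers":1},
  {"travel":[0,0,1.5],"delta_rot":[0,0,0],"fingers":1},
  {"travel":[0,0,1],"delta_rot":[0,0,0],"fingers":1},
  {"travel":[0,0,1],"delta_rot":[0,0,0],"fingers":1},
  {"travel":[0,0,1],"delta_rot":[0,0,0],"fingers":1},
  {"travel":[0,0,0.8],"delta_rot":[0,0,0],"fingers":1},
  {"travel":[0,0,0],"delta_rot":[0,0,0],"fingers":1},
])

```text
clock: 31.72
eef_pos: [557.3, -293.0, 75.4]
eef_rot: [-3.142, -0.0, 1.675]
wrist_force: [-0.8, 0.5, -1.5]
finger_gap: 44.1
```

Call:
send_rows([
  {"travel":[0,0,0.7],"delta_rot":[0,0,0],"fingers":1},
  {"travel":[0,0,0],"delta_rot":[0,0,0],"fingers":1},
  {"travel":[0,0,0],"delta_rot":[0,0,0],"fingers":-0.5},
  {"travel":[0,0,0],"delta_rot":[0,0,0],"fingers":-0.5},
  {"travel":[0,0,0],"delta_rot":[0,0,0],"fingers":-0.5},
  {"travel":[0,0,0],"delta_rot":[0,0,0],"fingers":-0.5},
  {"travel":[0,0,-12],"delta_rot":[0,0,0],"fingers":-0.5},
  {"travel":[0,0,-30],"delta_rot":[0,0,0],"fingers":-0.5},
  {"travel":[0,0,-40],"delta_rot":[0,0,0],"fingers":-0.5},
  {"travel":[0,0,-38],"delta_rot":[0,0,0],"fingers":-0.5},
  {"travel":[0,0,-12],"delta_rot":[0,0,0],"fingers":-0.5},
  {"travel":[0,0,0],"delta_rot":[0,0,0],"fingers":-0.5},
  {"travel":[0,-25,0],"delta_rot":[0,0,0],"fingers":-0.5},
  {"travel":[0,-40,0],"delta_rot":[0,0,0],"fingers":-0.5},
  {"travel":[0,-40,0],"delta_rot":[0,0,0],"fingers":-0.5},
  {"travel":[0,-25,0],"delta_rot":[0,0,0],"fingers":-0.5},
  {"travel":[0,0,0],"delta_rot":[0,0,0],"fingers":-0.5},
])

```text
clock: 33.85
eef_pos: [426.7, -306.6, 205.6]
eef_rot: [-3.14, -0.001, 1.674]
wrist_force: [0.5, -0.2, 0.6]
finger_gap: 70.4
```

Run:
```python
from h import *
for n in ["top","side"]:
    c=camera(n); pc=cloud(c); cv2.imwrite(f"pics/e_{n}.png",c["color"][...,::-1])
    for k,xy,z in [("bun",(587,-68),84),("square",(557,-292),86),("vase",(548,289),103)]:
        N,ci,re=head(pc,xy,z-14,z+6); print(n,k,N,np.round(ci[0],1),np.round(re[2],1))
    for k in ["wax_tin","sanding_block"]: print(n,k,[np.round(w(c,d["at"])).tolist() for d in tip_of(k,n)])
```

```text
top bun 271 [587.1 -65.5] 87.6
top square 302 [ 557.2 -291.5] 6.2
top vase 148 [548.5 291.3] 43.4
top wax_tin [[415.0, 129.0, 1.0]]
top sanding_block [[412.0, -76.0, -1.0]]
side bun 0 [0. 0.] 0.0
side square 746 [ 557.1 -294.9] 5.9
side vase 101 [545.9 287.4] 57.8
side wax_tin [[411.0, 119.0, 1.0]]
side sanding_block []
```

View pics/e_top.png

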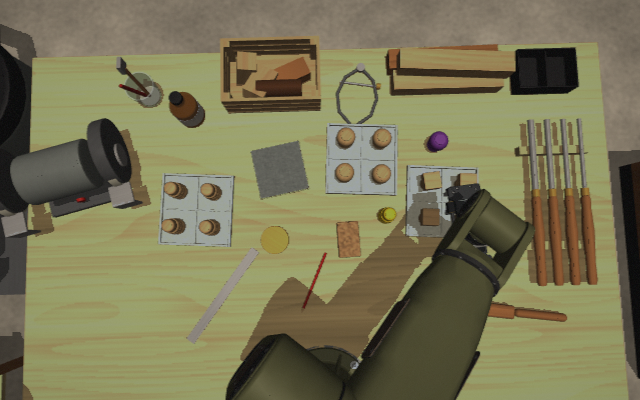

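View pics/e_side.png

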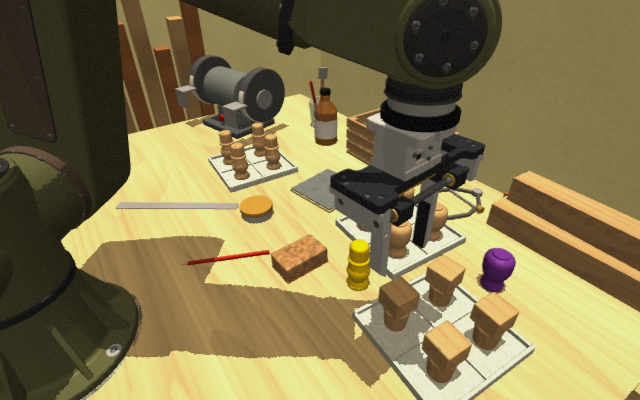

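Both end views show four alike in each tray, all upright: vases at (195,208) in the top view, buns at (362,158), and squares at (440,200), where the top view is partly hidden but the side view shows all four. The tin, block and look-alikes are unmoved.

```bash
python3 -c "
from cell import manip; s=manip.read_state(); print(s['clock'],abs(s['qd']).max()); print(manip.sign_off())"
```

```text
34.15 0.005880038093469211
the job is handed in; nothing more can be done
None
```

The three strays are exchanged, so each tray now holds four feet of one kind, and I handed the job in at about 34 s of the 106 s allowed. Sign-off gave no verdict.

**Moves:** I parked the square-headed foot upright on the felt pad. The vase foot then went to the vase tray, the bun foot to the bun tray, and the square-headed foot from the pad to the square tray. Each foot was lowered to contact before release.

**Final checks:**
- **Placement:** by the arm's own position at release and the depth views, each foot is within about 4 mm of its cell centre; the limit is 15 mm. All three look upright in the end pictures.
- **Bystanders:** the wax tin and sanding block lie where they were, within the detector's few millimetres of noise. The purple and yellow look-alikes also stand where they were.
- **Arm:** it is stopped clear of everything.

**Disagreements:**
- The top and side cameras differ by up to about 4 mm in y.
- In the last side view the gripper hid the bun foot, so its final position rests on the top camera and the earlier wrist view.
- The network missed the sanding block in the last side view, but the picture and the top camera both show it in place.

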